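# Snap the orange ink cartridge into the coffee printer's cradle

## Robot

A 6-joint arm with a two-finger parallel gripper is mounted at the origin on the work surface. World frame = base frame: x ahead of the robot, y to its left, z up, the work surface at z = 0. Lengths are in mm, angles in rad, forces in N, time in s.
With the tool pointing down it reaches from about 275 to 750 mm from the base axis. Payload 10.2 kg.
Tool frame: the origin (TCP) lies on the centre line of the jaws, within the pads' length; the fingertips stand 19 mm ahead of it and the grasp point (between the pads) is the TCP (ctrl.tip_reach is the distance from the TCP to the fingertips, in mm); z points along the fingers, y is the line along which they close (so a half turn about z gives the same grasp; the last joint's range is limited). The gripper opens to 85 mm and grips with 20 to 120 N. Pads are 22 mm wide; open, the fingers measure 114 mm over their backs; the gripper's body (76 mm by 85 mm) begins 54 mm behind the grasp point. The pads swing forward as they close: fully open they stand 13 mm farther back than shut.
Start: joints at [0.985, 0.313, 1.498, -0, 1.331, -0.223], TCP at [186.332, 490.828, 250.294] pointing down, gripper open.
Joint ranges: [-2.94, 2.94], [-0.97, 2.17], [0.19, 2.56], [-1.23, 4.37], [0.02, 3.11], [-2.88, 2.88]. Speed limits (rad/s): [2.39, 2.39, 3.01, 3.14, 3.14, 3.14].

## Interface

Orientations are given as a unit quaternion [x, y, z, w].
In Python, from rig import ctrl gives the robot as it stands.
- The arm moves only by the shell command python3 -m crank 'ROWS' [FORCE]. ROWS is JSON, one flat list of numbers, 7 for each row, row after row: the shift along the tool's x, y, z in m, then the turn, a rotation vector about the tool's x, y, z in rad, then the opening in per cent of the stroke, from 0 (shut) to 100 (fully open). In form: [dx, dy, dz, wx, wy, wz, grip, dx, dy, dz, wx, wy, wz, grip, ...]. A call has 1 to 8 rows; each row is the pose to reach, as a shift and turn from the pose commanded when the call began, along the tool's axes at that moment; what a row does not reach only later rows make up. A row lasts 1/12 s, in which the tool goes at most 41.7 mm and 7.16 degrees, less where a joint would pass 70% of its speed; a pose out of reach is approached as far as the arm can. A call with a gripper value outside its range is refused whole. The fingers move at their own pace and stop on an object; FORCE is the grip in N (left out, the last holds). Time passes only in rows, so rows that repeat a pose let the fingers close. It gives the time, the measured TCP pose, the force, the opening and the grip force at its end, in the units of the state.
- ctrl.state(): the state, without advancing time (a new reading comes with each control period).
- ctrl.camera(name): name is "side" or "top" or "wrist"; returns (picture, depth): 384x512x3 uint8, blue, green, red; 384x512 float32, mm along the optical axis (not along the pixel's ray), 0 where there is no reading.
- ctrl.camera_model(name): a dict with "mtx" (3x3 intrinsics, pixels), "extrinsics" (4x4, takes a point from camera to world coordinates); the wrist camera has in their place "hand_eye" (4x4, takes a point from camera to tool coordinates, whose origin is the TCP and whose axes are the flange's). Camera axes: x right, y up, looking along -z (the intrinsics and any distortion apply to the point x, -y, -z); pixel columns grow to the right and rows downward; lengths in mm; the calibration is good to about 2 mm. A picture is of the moment at which its call begins: read the wrist's pose just before it. camera_model takes no time and is no camera call.
- ctrl.sign_off(): hands the job in; it is judged then, once.
The state is a dict: "t": time; "joint_positions": joint angles; "qd": joint speeds; "tau": joint torques, N m; "ee_pos": TCP position; "ee_rot": TCP orientation; "force": force on the tool from outside, world axes, zero at the start; "wrist_torque": the same for the moment, N m; "width": finger opening in mm; "grip_force": force on a finger pad.
Only numpy, scipy, OpenCV 4.12 (cv2) and the standard library are available. Lean on these libraries where they do the work, as an engineer would, in place of code of your own. Each camera call takes 0.05 s, during which the arm holds its last target. There are 200 camera calls.

## Task

Load the orange-capped ink cartridge into the cartridge cradle of the coffee printer: stand it on the two spring jaws, its long side along them, and press it straight down until it snaps fully home on the seat, then let go. Leave the blue-capped and white-capped cartridges standing where they are.

Things in the scene. Friction and masses are not known exactly. Their poses are not given: they have to be found in the camera images.
- orange_cartridge: Black cartridge, orange cap (top 22 mm), upright: 70 (own x) x 30 (y) x 75 mm tall, 0.11 kg; same either way round. Origin: centre of underside. Plain box above 21 mm; below, a foot 60 x 20 mm with a round bead along each long side (30 mm over beads, 6 mm up). Grip across the 30 mm, fingertips over 40 mm above the underside to clear the jaws.
- cradle: Black tray fixed on the counter, 120 (own x) x 110 mm (y); origin: underside centre. Two steel spring jaws along x leave a 24 mm gap, tops 34 mm up. A cartridge set down rests on them, underside 26 mm up; about 10 N down snaps it home: underside on the seat 12 mm up, length along own x, centred (8 mm along, 4 mm across will do). End stops 18 mm high at x = +-49 mm, side rails 16 mm at y = +-46.
- blue_cartridge: The same cartridge with a blue cap, 70 (own x) x 30 (y) x 75 mm tall, upright on the counter; not wanted. Origin: centre of underside.
- white_cartridge: The same cartridge with a white cap, 70 (own x) x 30 (y) x 75 mm tall, upright on the counter; not wanted. Origin: centre of underside.
Mind the look-alikes: they are no part of the job. What is shaped like the orange_cartridge but pink is not meant. What is shaped like the cradle but green is not meant.

How it is judged:
By the outcome, as a careful person would: the job done as asked, in the order asked, and still so for the second after the job is handed in, with the robot touching nothing.
It also fails if it takes over 38 s, if anything falls off the work surface, if the arm or the gripper's body presses on something with over 40 N, if the wrist force passes 120 N, or if a joint passes its speed limit or range.

## Working session

There is one attempt and no reset: what is moved stays moved. The work goes in short steps, Python scripts to look and compute and a shell command to move; the robot and the scene stay as the last step left them, time stands still between calls to the robot, and variables do not carry over. Pictures are saved under pics/ and viewed, at most 10 in all, crops included, and the job is handed in when it is done.

```bash
mkdir -p pics
cat > h.py <<'E'
import numpy as np, cv2
from rig import ctrl
from scipy.spatial.transform import Rotation as R
def T_of(s):
    T=np.eye(4);T[:3,:3]=R.from_quat(s["ee_rot"]).as_matrix();T[:3,3]=s["ee_pos"];return T
def shot(name,fn):
    s=ctrl.state();im,d=ctrl.camera(name);m=ctrl.camera_model(name)
    E=np.array(m["extrinsics"]) if "extrinsics" in m else T_of(s)@np.array(m["hand_eye"])
    cv2.imwrite("pics/"+fn+".png",im);np.savez("pics/"+fn+".npz",im=im,d=d,K=np.array(m["mtx"]),E=E)
    return im,d,np.array(m["mtx"]),E
def load(fn):
    z=np.load("pics/"+fn+".npz");return z["im"],z["d"],z["K"],z["E"]
def onplane(px,K,E,z):
    px=np.atleast_2d(px).astype(float)
    r=np.c_[(px[:,0]-K[0,2])/K[0,0],-(px[:,1]-K[1,2])/K[1,1],-np.ones(len(px))]@E[:3,:3].T
    return E[:3,3]+r*((z-E[2,3])/r[:,2])[:,None]
def cloud(d,K,E):
    v,u=np.mgrid[:d.shape[0],:d.shape[1]]
    p=np.stack([(u-K[0,2])/K[0,0]*d,-(v-K[1,2])/K[1,1]*d,-d],-1)
    return p@E[:3,:3].T+E[:3,3]
E
python3 - <<'E'
from h import *
print({k:v for k,v in ctrl.camera_model("top").items()})
print(ctrl.camera_model("wrist"))
a=shot("top","top0");b=shot("side","side0")
cv2.imwrite("pics/both.png",cv2.resize(np.vstack([a[0],b[0]]),(450,600)) if 0 else cv2.resize(np.hstack([a[0],b[0]]),(800,300)))
print(ctrl.state())
E
```

```text
{'mtx': array([[391.33333197,   0.        , 252.19692402],
       [  0.        , 391.33333197, 186.33703778],
       [  0.        ,   0.        ,   1.        ]]), 'extrinsics': array([[-1.65081431e-02,  9.81698234e-01, -1.89726270e-01,
         3.69357062e+02],
       [-9.99724613e-01, -1.93712255e-02, -1.32459304e-02,
         1.65396228e+01],
       [-1.66787368e-02,  1.89455356e-01,  9.81747670e-01,
         8.52940286e+02],
       [ 0.00000000e+00,  0.00000000e+00,  0.00000000e+00,
         1.00000000e+00]])}
{'mtx': array([[319.77896125,   0.        , 256.16780086],
       [  0.        , 319.77896125, 191.27262256],
       [  0.        ,   0.        ,   1.        ]]), 'hand_eye': array([[-5.55907304e-04,  9.46225289e-01,  3.23507950e-01,
         8.21226029e+01],
       [ 9.99999802e-01,  6.21848615e-04, -1.00466438e-04,
         9.57832556e-01],
       [-2.96236855e-04,  3.23507830e-01, -9.46225447e-01,
        -1.22687792e+02],
       [ 0.00000000e+00,  0.00000000e+00,  0.00000000e+00,
         1.00000000e+00]])}
{'t': 0.1, 'joint_positions': array([ 9.84581080e-01,  3.13369297e-01,  1.49837791e+00,  5.00664803e-06,
        1.33099418e+00, -2.23396150e-01]), 'qd': array([ 0.00052819, -0.00120018, -0.0015483 ,  0.00054194, -0.00036852,
        0.00121712]), 'tau': array([ 2.67216732e-03, -4.12901723e+01, -2.60140014e+01, -1.50001770e-04,
        3.00562366e-03,  3.95513143e-05]), 'ee_pos': array([186.21541353, 490.63658264, 249.79862958]), 'ee_rot': array([ 1.80416727e-01,  9.83590095e-01, -5.26988150e-04, -2.28443498e-04]), 'force': array([ 0.42648445, -0.11015154,  0.29839034]), 'wrist_torque': array([ 0.03537829, -0.04830165,  0.01761039]), 'grip_force': 0.0, 'width': 85.54810600011115}
```

View pics/top0.png

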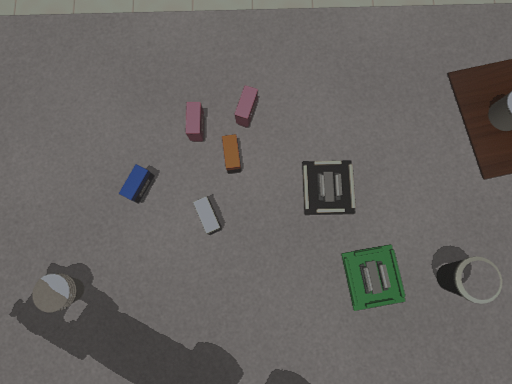

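View pics/side0.png

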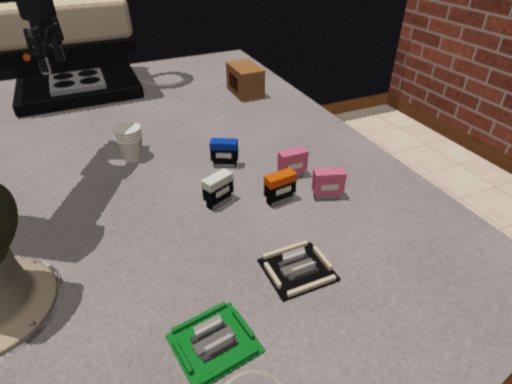

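The top view shows the orange cap at (231,150), the pinks at (194,118) and (246,102), white at (207,215), blue at (136,182), the black cradle at (329,187) with its jaws running vertically, and the green look-alike at (374,278). The side view agrees.

Run:
```python
from h import *
im,d,K,E=load("top0"); P=cloud(d,K,E); hsv=cv2.cvtColor(im,cv2.COLOR_BGR2HSV)
def rect(m,z):
    pts=np.argwhere(m)[:,::-1]; w=onplane(pts,K,E,z)[:,:2]
    (c,s,a)=cv2.minAreaRect(w.astype(np.float32)); return np.round(c,1),np.round(s,1),round(a,1),len(pts)
o=cv2.inRange(hsv,(5,150,90),(20,255,255))>0
top=o&(abs(P[...,2]-75)<6); print("orange",rect(o,75),rect(top,75),np.median(P[o],0))
v,u=np.mgrid[:384,:512]
box=(abs(u-329)<45)&(abs(v-187)<42)
print("cr depth z",np.percentile(P[box][:,2],[5,50,95]))
dark=box&(hsv[...,2]<45); cr=box&(hsv[...,2]>130)
n,l,st,c=cv2.connectedComponentsWithStats(cr.astype(np.uint8))
for i in range(1,n):
    if st[i,4]>15: print(st[i],c[i],np.median(P[l==i],0).round(1), rect(l==i,np.median(P[l==i][:,2])))
print("dark",rect(dark,6))
for n_,p in dict(white=(207,215),blue=(136,182),p1=(194,118),p2=(246,102),mug=(478,280)).items(): print(n_,P[p[1],p[0]].round())
s=ctrl.state();print(T_of(s).round(3))
```

```text
orange (array([595. ,  69.9]), array([69., 29.]), 6.7, 428) (array([595. ,  69.9]), array([69., 29.]), 6.7, 427) [594.90487306  69.81321996  75.0778571 ]
cr depth z [-2.16254452  1.14482214 17.61296824]
[315 161  26   3  70] [328.27142857 162.08571429] [ 581.7 -140.3   17.7] (array([ 581.9, -138.2]), array([54.8,  4.5]), 88.8, 70)
[350 165   5  43 104] [351.79807692 186.75      ] [ 524.3 -188.2   15.7] (array([ 528.1, -188.5]), array([92.9,  5.8]), 0.2, 104)
[304 166   4  43  92] [305.47826087 187.0326087 ] [526.5 -87.9  15.8] (array([527.9, -87.9]), array([93. ,  4.6]), 0.2, 92)
[317 209  27   3  80] [330.1625 210.0125] [ 475.9 -137.9   17.5] (array([ 475.9, -138. ]), array([55.7,  4.3]), 88.9, 80)
dark (array([ 529.3, -136.9]), array([106.5, 117.7]), 89.8, 948)
white [463. 118.  75.]
blue [533. 264.  76.]
p1 [668. 147.  76.]
p2 [701.  37.  75.]
mug [ 324. -444.   -1.]
[[-9.35000e-01  3.55000e-01 -1.00000e-03  1.86215e+02]
 [ 3.55000e-01  9.35000e-01 -1.00000e-03  4.90637e+02]
 [ 0.00000e+00 -1.00000e-03 -1.00000e+00  2.49799e+02]
 [ 0.00000e+00  0.00000e+00  0.00000e+00  1.00000e+00]]
```

```bash
cat >> h.py <<'E'
def go(x,y,z,yaw_ty):  # print tool-frame shift (m) and turn to target; yaw_ty = direction of tool y in world, deg (mod 180)
    s=ctrl.state();T=T_of(s);Rt=T[:3,:3]
    a=np.radians(yaw_ty);ty=np.array([np.cos(a),np.sin(a),0])
    if ty@Rt[:,1]<0: ty=-ty
    tz=np.array([0,0,-1.]);G=np.c_[np.cross(ty,tz),ty,tz]
    print("t",round(s["t"],2),"pos",s["ee_pos"].round(1),"F",s["force"].round(1),"w",round(s["width"],1),"grip",round(s["grip_force"],1),"q6",s["joint_positions"][5].round(2))
    print("shift",(Rt.T@(np.array([x,y,z])-T[:3,3])/1000).round(4),"turn",R.from_matrix(Rt.T@G).as_rotvec().round(4))
E
python3 -c "
from h import *
print(ctrl.tip_reach); go(595,70,190,96.7)"
r="" ; python3 -m crank '[-0.532,-0.248,0.06,0,0,-0.48,100,-0.532,-0.248,0.06,0,0,-0.48,100,-0.532,-0.248,0.06,0,0,-0.48,100,-0.532,-0.248,0.06,0,0,-0.48,100,-0.532,-0.248,0.06,0,0,-0.48,100,-0.532,-0.248,0.06,0,0,-0.48,100,-0.532,-0.248,0.06,0,0,-0.48,100,-0.532,-0.248,0.06,0,0,-0.48,100]' 60
python3 -c "
from h import *
go(595,70,190,96.7)"
```

```text
19.0
t 0.1 pos [186.2 490.6 249.8] F [ 0.4 -0.1  0.3] w 85.5 grip 0.0 q6 -0.22
shift [-0.5315 -0.2481  0.0599] turn [-0.001  -0.0005 -0.4798]
t: 0.77
ee_pos: [404.4, 266.6, 218.2]
ee_rot: [-0.059, 0.998, -0.0, -0.0]
force: [1.3, 1.0, 0.9]
width: 85.3
grip_force: 0.0
t 0.77 pos [404.4 266.6 218.2] F [1.3 1.  0.9] w 85.3 grip 0.0 q6 -1.35
shift [-0.1663 -0.2176  0.0282] turn [-0.     -0.0003  0.0003]
```

```bash
python3 -m crank '[-0.166,-0.218,0.028,0,0,0,100,-0.166,-0.218,0.028,0,0,0,100,-0.166,-0.218,0.028,0,0,0,100,-0.166,-0.218,0.028,0,0,0,100,-0.166,-0.218,0.028,0,0,0,100,-0.166,-0.218,0.028,0,0,0,100,-0.166,-0.218,0.028,0,0,0,100,-0.166,-0.218,0.028,0,0,0,100]'
python3 - <<'E'
from h import *
im,d,K,E=shot("wrist","w1");hsv=cv2.cvtColor(im,cv2.COLOR_BGR2HSV);P=cloud(d,K,E)
o=(cv2.inRange(hsv,(5,150,60),(20,255,255))>0)
t=o&(abs(P[...,2]-75)<5)
print(o.sum(),t.sum(),P[t].mean(0))
w=onplane(np.argwhere(t)[:,::-1],K,E,75)[:,:2]
print(cv2.minAreaRect(w.astype(np.float32)),cv2.minAreaRect(P[t][:,:2].astype(np.float32)))
go(595,70,62,96.7)
E
```

```text
t: 1.43
ee_pos: [595.9, 67.3, 188.9]
ee_rot: [-0.056, 0.998, -0.0, -0.001]
force: [-0.3, 0.1, -0.7]
width: 85.5
grip_force: 0.0
3223 3083 [593.99645258  70.68675801  74.29726416]
((594.968505859375, 70.77470397949219), (69.35218048095703, 28.68915557861328), 6.535219192504883) ((595.8323974609375, 70.88314819335938), (69.35128784179688, 28.853023529052734), 6.4794511795043945)
t 1.48 pos [594.5  69.4 189.2] F [-0.9  0.4 -1.5] w 85.4 grip 0.0 q6 -1.76
shift [-0.0008  0.0006  0.1272] turn [ 0.0003 -0.0018 -0.0028]
```

View pics/w1.png

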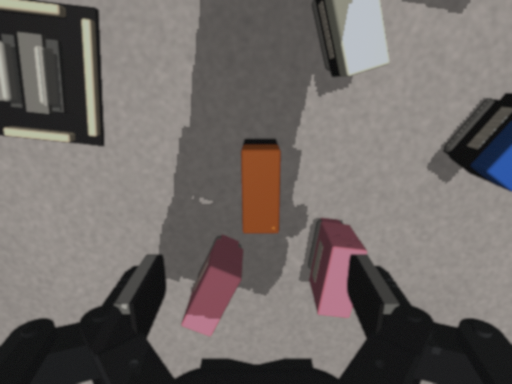

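The wrist view has the orange cap at (261,188), agreeing with the top view to about 1 mm. The pinks are clear of the fingers' descent, so I'll go down.

```bash
python3 -m crank '[-0.001,0.001,0.04,0,0,0,100,-0.001,0.001,0.08,0,0,0,100,-0.001,0.001,0.11,0,0,0,100,-0.001,0.001,0.127,0,0,0,100,-0.001,0.001,0.127,0,0,0,100,-0.001,0.001,0.127,0,0,0,60,-0.001,0.001,0.127,0,0,0,30,-0.001,0.001,0.127,0,0,0,10]' 60
python3 -m crank '[0,0,0,0,0,0,0,0,0,0,0,0,0,0,0,0,0,0,0,0,0,0,0,0,0,0,0,0]' 60
python3 -c "
from h import *
go(595,70.8,62,96.5)"
```

```text
t: 2.15
ee_pos: [595.4, 72.7, 65.5]
ee_rot: [-0.059, 0.998, -0.0, 0.002]
force: [-0.1, -0.3, 1.0]
width: 51.5
grip_force: 0.0
t: 2.48
ee_pos: [595.3, 72.3, 64.9]
ee_rot: [-0.059, 0.998, -0.0, 0.001]
force: [-2.2, -0.4, 6.6]
width: 29.4
grip_force: 59.3
t 2.48 pos [595.3  72.3  64.9] F [-2.2 -0.4  6.6] w 29.4 grip 59.3 q6 -1.76
shift [ 0.0005 -0.0015  0.0029] turn [-0.0005  0.0021  0.0037]
```

```bash
python3 -m crank '[0,0,-0.04,0,0,0,0,0,0,-0.08,0,0,0,0,0,0,-0.1,0,0,0,0,0,0,-0.1,0,0,0,0]'
python3 -c "
from h import *
go(528.9,-138.2,160,90.2)"
```

```text
t: 2.82
ee_pos: [596.5, 72.4, 168.9]
ee_rot: [-0.059, 0.998, -0.001, 0.004]
force: [-0.2, 0.3, -1.2]
width: 28.7
grip_force: 59.9
t 2.82 pos [596.5  72.4 168.9] F [-0.2  0.3 -1.2] w 28.7 grip 59.9 q6 -1.76
shift [ 0.0919 -0.2012  0.0084] turn [-0.0011  0.0089  0.1138]
```

```bash
python3 -m crank '[0.015,-0.21,0,0,0,0.114,0,0.015,-0.21,0,0,0,0.114,0,0.015,-0.21,0,0,0,0.114,0,0.015,-0.21,0,0,0,0.114,0,0.015,-0.21,0,0,0,0.114,0,0.015,-0.21,0,0,0,0.114,0,0.015,-0.21,0,0,0,0.114,0,0.015,-0.21,0,0,0,0.114,0]'
python3 - <<'E'
from h import *
im,d,K,E=shot("wrist","w2");hsv=cv2.cvtColor(im,cv2.COLOR_BGR2HSV);P=cloud(d,K,E)
near=(np.hypot(P[...,0]-529,P[...,1]+138)<75)&(P[...,2]<45)
cr=near&(hsv[...,2]>110)
n,l,st,c=cv2.connectedComponentsWithStats(cr.astype(np.uint8))
for i in range(1,n):
    if st[i,4]>100:
        z=np.median(P[l==i][:,2]); w=onplane(np.argwhere(l==i)[:,::-1],K,E,z)[:,:2]
        r=cv2.minAreaRect(w.astype(np.float32)); print(c[i].round(),st[i,4],z.round(1),np.round(r[0],1),np.round(r[1],1),round(r[2],2))
dk=near&(hsv[...,2]<40);w=onplane(np.argwhere(dk)[:,::-1],K,E,6)[:,:2];print(cv2.minAreaRect(w.astype(np.float32)))
go(528.9,-138.2,100,90.2)
E
```

```text
t: 3.48
ee_pos: [603.9, -137.4, 162.5]
ee_rot: [-0.001, 1.0, 0.001, -0.001]
force: [0.7, -0.3, -0.7]
width: 29.3
grip_force: 60.1
[249.  12.] 1990 0.4 [ 470.  -145.4] [17.5 75.4] 0.15
[185.  88.] 3028 -0.2 [ 530.8 -199.5] [102.5  27. ] 0.34
[317.  87.] 1194 15.0 [529.6 -87.8] [96.2  8.2] 0.31
[250.  66.] 634 11.1 [ 515.1 -139.1] [35.5 18.2] 0.14
[232.  91.] 939 29.4 [ 529.5 -155.8] [11.4 46.2] 89.14
[275.  92.] 354 28.4 [ 529.8 -122.5] [44.1  4.6] 1.04
[255. 157.] 609 16.9 [ 582.6 -137.9] [ 7.  58.3] 0.11
((529.8578491210938, -132.20950317382812), (92.53861236572266, 116.72112274169922), 89.56810760498047)
t 3.53 pos [ 604.1 -136.8  162.8] F [ 0.2  0.1 -2. ] w 28.9 grip 60.1 q6 -1.99
shift [ 0.0751 -0.0012  0.0629] turn [ 0.0009 -0.0013  0.0005]
```

View pics/w2.png

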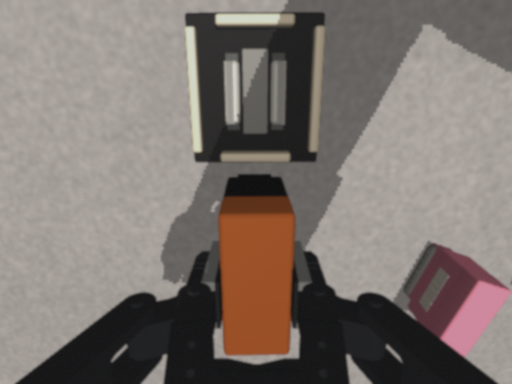

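The cradle's centre is at about (255,90), which works out to world (529.5, -138.3) at about 0.3°. The cartridge hangs straight and square in the grip. Moving over it.

```bash
python3 -m crank '[0.04,-0.001,0,0,0,0,0,0.075,-0.001,0,0,0,0,0,0.075,-0.001,0.03,0,0,0,0,0.075,-0.001,0.055,0,0,0,0,0.075,-0.001,0.055,0,0,0,0,0.075,-0.001,0.055,0,0,0,0]'
python3 - <<'E'
from h import *
go(529.3,-138.3,91,90.3)
im,d,K,E=shot("wrist","w3");hsv=cv2.cvtColor(im,cv2.COLOR_BGR2HSV);P=cloud(d,K,E)
o=(cv2.inRange(hsv,(5,150,60),(20,255,255))>0);zt=np.percentile(P[o][:,2],90);print("cap top z",zt)
w=P[o&(abs(P[...,2]-zt)<4)][:,:2];print(cv2.minAreaRect(w.astype(np.float32)))
E
```

```text
t: 4.03
ee_pos: [529.2, -137.9, 108.3]
ee_rot: [-0.002, 1.0, 0.001, -0.001]
force: [0.5, 0.6, -0.6]
width: 29.2
grip_force: 60.0
t 4.03 pos [ 529.2 -137.9  108.3] F [ 0.5  0.6 -0.6] w 29.2 grip 60.0 q6 -2.04
shift [-0.0001 -0.0005  0.0173] turn [ 0.001  -0.0017 -0.0004]
cap top z 118.55523468262612
((529.58447265625, -137.67721557617188), (30.72370147705078, 70.20764923095703), 89.54615020751953)
```

```bash
python3 -m crank '[0,-0.0005,0.01,0,0,0,0,0,-0.0005,0.016,0,0,0,0,0,-0.0005,0.019,0,0,0,0,0,-0.0005,0.019,0,0,0,0]' 90
python3 -m crank '[0,0,0.003,0,0,0,0,0,0,0.006,0,0,0,0,0,0,0.009,0,0,0,0,0,0,0.012,0,0,0,0,0,0,0.012,0,0,0,0]'
python3 -c "
from h import *
go(529.3,-138.3,77,90.3)"
```

```text
t: 4.42
ee_pos: [529.5, -139.1, 89.3]
ee_rot: [-0.002, 1.0, 0.0, -0.0]
force: [0.2, 4.1, 1.0]
width: 28.7
grip_force: 92.4
t: 4.83
ee_pos: [528.8, -139.1, 77.0]
ee_rot: [-0.002, 1.0, 0.001, -0.001]
force: [-1.6, 5.1, 1.8]
width: 28.6
grip_force: 92.2
t 4.83 pos [ 528.8 -139.1   77. ] F [-1.6  5.1  1.8] w 28.6 grip 92.2 q6 -2.05
shift [-0.0005  0.0008  0.    ] turn [ 0.0015 -0.0018 -0.0022]
```

```bash
python3 -m crank '[0,0,0.001,0,0,0,0,0,0,0.002,0,0,0,0,0,0,0.003,0,0,0,0,0,0,0.003,0,0,0,0]'
python3 - <<'E'
from h import *
go(529.3,-138.3,77,90.3)
im,d,K,E=shot("wrist","w4");hsv=cv2.cvtColor(im,cv2.COLOR_BGR2HSV);P=cloud(d,K,E)
o=(cv2.inRange(hsv,(5,150,60),(20,255,255))>0);zt=np.percentile(P[o][:,2],90);print("cap top z",zt)
w=P[o&(abs(P[...,2]-zt)<4)][:,:2];print(cv2.minAreaRect(w.astype(np.float32)))
E
```

```text
t: 5.17
ee_pos: [529.0, -139.3, 76.9]
ee_rot: [-0.002, 1.0, 0.0, -0.001]
force: [-12.5, 8.1, 29.6]
width: 29.1
grip_force: 96.2
t 5.17 pos [ 529.  -139.3   76.9] F [-12.5   8.1  29.6] w 29.1 grip 96.2 q6 -2.05
shift [-0.0004  0.001  -0.0001] turn [ 0.0007 -0.001  -0.0018]
cap top z 87.05303349822343
((529.2554931640625, -138.69639587402344), (70.68215942382812, 30.150020599365234), 0.5693522095680237)
```

The cap top is at 87 mm (75 + 12) and the seat pushes back firmly, so it is home. I'll relax the push, release and retreat.

```bash
python3 -m crank '[0,0,-0.003,0,0,0,0,0,0,-0.003,0,0,0,0,0,0,-0.003,0,0,0,50,0,0,-0.003,0,0,0,100,0,0,-0.003,0,0,0,100,0,0,-0.003,0,0,0,100,0,0,-0.003,0,0,0,100,0,0,-0.003,0,0,0,100]' 20
python3 -m crank '[0,0,-0.03,0,0,0,100,0,0,-0.07,0,0,0,100,0,0,-0.11,0,0,0,100,-0.04,0,-0.15,0,0,0,100,-0.07,0,-0.15,0,0,0,100,-0.07,0,-0.15,0,0,0,100,-0.07,0,-0.15,0,0,0,100]'
python3 - <<'E'
from h import *
im,d,K,E=shot("wrist","w5");hsv=cv2.cvtColor(im,cv2.COLOR_BGR2HSV);P=cloud(d,K,E)
o=(cv2.inRange(hsv,(5,150,60),(20,255,255))>0);zt=np.percentile(P[o],90,axis=0)[2];print("cap top z",zt)
t=o&(abs(P[...,2]-zt)<4);print(cv2.minAreaRect(P[t][:,:2].astype(np.float32)))
A=np.c_[P[t][:,:2]-P[t][:,:2].mean(0),np.ones(t.sum())];print("tilt",np.linalg.lstsq(A,P[t][:,2],rcond=None)[0])
shot("side","side1");print(ctrl.state()["ee_pos"])
E
```

```text
t: 5.88
ee_pos: [529.4, -139.8, 77.6]
ee_rot: [-0.002, 1.0, -0.0, 0.0]
force: [-0.2, 0.1, -0.0]
width: 85.2
grip_force: 0.0
t: 6.47
ee_pos: [600.4, -139.4, 227.2]
ee_rot: [-0.002, 1.0, -0.0, 0.0]
force: [-0.3, -0.0, -0.6]
width: 85.1
grip_force: 0.0
cap top z 87.22754508859722
((529.5192260742188, -138.3152313232422), (30.052419662475586, 69.52377319335938), 89.99679565429688)
tilt [1.61183017e-03 2.69948519e-03 8.62728724e+01]
[ 598.45321544 -139.20330934  226.45662378]
```

View pics/side1.png

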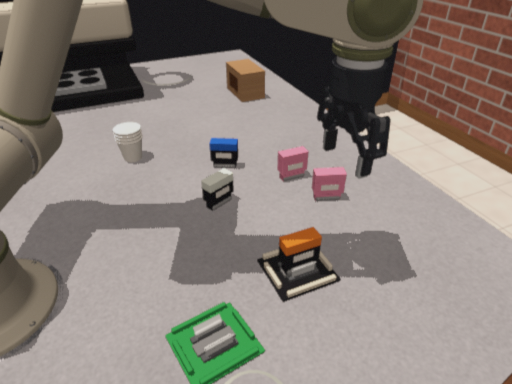

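The side view shows the orange cartridge upright and seated in the black cradle at (300,250), the other objects where they were, and the gripper clear.

```bash
python3 -c "
from rig import ctrl
print(ctrl.sign_off())"
```

```text
the job is handed in; nothing more can be done
None
```

The orange cartridge is snapped home in the black cradle: its underside is about 12 mm up, it is centred to about 1 mm, and it's released. The blue and white cartridges were not touched, and I handed the job in at about 6.6 s.

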